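Square up a frame in the corner jig

ROBOT

A 6-joint arm with a two-finger parallel gripper is mounted at the origin on the work surface. World frame = base frame: x ahead of the robot, y to its left, z up, the work surface at z = 0. Lengths are in mm, angles in rad, forces in N, time in s.
With the tool pointing down it reaches from about 350 to 775 mm from the base axis. Payload 7.3 kg.
Tool frame: the origin (TCP) lies midway between the tips of the shut fingers; the grasp point (between the pads) lies 19 mm behind it (grasp_offset is the z of the grasp point in the tool frame, in mm); z points along the fingers, y is the direction in which the jaws open and shut (so a half turn about z gives the same grasp; the last joint's range is limited). The gripper opens to 92 mm and grips with 3 to 60 N. Pads are 19 mm wide; open, the fingers measure 130 mm over their backs; the gripper's body (75 mm by 190 mm) begins 47 mm behind the grasp point.
Start: joints at [-1.261, 0.342, 1.524, -0, 1.275, -0.146], TCP at [231.119, -471.412, 226.741] pointing down, gripper open.
Joint ranges: [-2.53, 2.53], [-0.77, 2.02], [0.04, 2.7], [-1, 4.14], [0.28, 2.66], [-3.11, 3.11]. Speed limits (rad/s): [2.57, 2.57, 3.14, 3.14, 3.14, 3.14].

INTERFACE

Orientations are given as [roll, pitch, yaw] about the fixed x, y, z axes, in that order (R = Rz(yaw) Ry(pitch) Rx(roll)).
In Python, from plant import get_obs, capture, camera_model, close_job, boxes_of, regions_of, place_of, grasp_offset gives the robot as it stands. The module is installed in compiled form; this text tells all that it offers.
- The arm moves only by the tool send_rows, never from a script. Its argument "targets" is a list that holds one entry, the list of rows, each a list of 7 numbers: the turn, a rotation vector about the tool's x, y, z in degrees, then the shift along the tool's x, y, z in mm, then the closure, from -1 (fully open) to 1 (shut). A call has 1 to 5 rows; each row is the pose to reach, as a shift and turn from the pose commanded when the call began, along the tool's axes at that moment; what a row does not reach only later rows make up. A row lasts 1/12 s, in which the tool goes at most 41.7 mm and 7.16 degrees, less where a joint would pass 70% of its speed; a pose out of reach is approached as far as the arm can. A call with a gripper value outside its range is refused whole. The fingers move at their own pace and stop on an object; the grip force is fixed at half the most. Time passes only in rows, so rows that repeat a pose let the fingers close. It gives the time, the measured TCP pose, the force and the opening at its end, in the units of the state.
- get_obs(): the state, without advancing time (a new reading comes with each control period).
- capture(name): name is "scene" or "top" or "wrist"; returns the picture (480x640x3 uint8, red, green, blue); there is no depth.
- camera_model(name): a dict with "K" (3x3 intrinsics, pixels), "world_to_cam" (4x4, takes a point from world to camera coordinates). Camera axes: x right, y up, looking along -z (the intrinsics and any distortion apply to the point x, -y, -z); pixel columns grow to the right and rows downward; lengths in mm; the calibration is good to about 2 mm. A picture is of the moment at which its call begins: read the wrist's pose just before it. camera_model takes no time and is no camera call; for the wrist camera it gives the pose at the moment of the call.
- close_job(): hands the job in, once; it reports no verdict.
Trained networks look in the newest picture that a camera, given by its name, has taken for a name from the list of things; names that differ only in an ending like _2 or _b are one class to them, and where a whole thing is asked for, a point or a joint stands for the part that bears it (a point fixed in the world has none). Each returns a list of dicts, best first, with "conf" (0 to 1); they miss things now and then, are a little off and sometimes report something else, mostly with a low value. They report only what shows in the picture. A call takes as long as a camera call. They do not tell look-alikes from the thing itself.
- boxes_of(label, camera): "location" ([row, column] in pixels, amid what is visible of it).
- regions_of(label, camera): "region" (480x640 bool, what is visible of it) and "location" ([row, column] in pixels, amid what is visible of it).
- place_of(label, camera): "location" ([row, column] in pixels: a listed point, or the origin of a listed thing).
The state is a dict: "time": time; "joint_positions": joint angles; "dq": joint speeds; "tau": joint torques, N m; "tool_pos": TCP position; "tcp_rot": TCP orientation; "contact_force": force on the tool from outside, world axes, zero at the start; "moment": the same for the moment, N m; "grip_width": finger opening in mm.
Only numpy, scipy, OpenCV 4.12 (cv2) and the standard library are available. Lean on these libraries where they do the work, as an engineer would, in place of code of your own. Each camera call takes 0.05 s, during which the arm holds its last target.

TASK

Push the loose open wooden frame along the bench into the corner of the squaring jig, until it sits flush against both the long fence and the end stop, and push the sliding jaw fully up against it so that it stays square. Only push with the fingers: do not pick up the frame, and leave the other things on the bench where they are. Finish with the hand clear.

Things in the scene. Friction and masses are not known exactly. Their poses are not given: they have to be found in the camera images.
- jig: Two wooden battens 30 mm wide, 28 mm high, fixed to the bench at right angles. Origin: on the bench top (z = 0), where the frame's centre lies once home. In its axes (x away from the robot, y left, yaw -0.25 to 0.1 rad) the long fence runs along y from -310 to +110 mm, inner face at x = +55 mm; the end stop runs along x from -75 to +55 mm, inner face at y = +75 mm.
- frame: Loose open rectangle of light wood without cross piece, 110 mm (its x) by 150 mm (its y), 22 mm high, rails 12 mm wide (opening 86 by 126 mm, down to the bench), 0.13 to 0.25 kg. Origin: centre of its underside. Home: at the jig's origin, axes parallel to the jig's, a 150 mm side along the fence. Starts between jaw and end stop, off both battens, up to 0.4 rad askew.
- jaw (a joint): Dark wooden block that slides on the long fence. Value: travel in m along the jig's +y, towards the end stop; 0 fully open (inner face at y = -230 mm in the jig), 0.155 when the inner face touches the frame that is home. Starts at 0 to 0.025. About 2 N of friction; it stays where it is left.
- jaw_back (a point): Centre of the jaw's outer face, the one to push on (it faces the jig's -y), 20 mm above the bench. The block is 106 mm along the jig's x (centred on this point), 30 mm thick along y, from 1.5 to 41.5 mm above the bench; at its +x end a guide of the same height lies over the fence.
- braced_frame: Bystander: smaller finished frame of light wood with a cross piece in its middle, 80 by 110 mm, 18 mm high, loose, on the left. Origin: centre of its underside. Leave alone.
- glue: Bystander: white glue bottle, 56 mm wide, 150 mm high, upright on the left. Origin: centre of its underside. Leave alone.
- clamp: Bystander: bar clamp lying on the right, steel bar 260 mm long with two jaws 90 mm long and 24 mm high, wooden handle. Origin: on the bench under the middle of the bar. Leave alone.
- dowel_block: Bystander: wooden block 70 by 90 by 30 mm with an upright dowel, 130 mm high in all, beyond the long fence. Origin: centre of its underside. Leave alone.
Not all that is in view belongs to the job. Leave any black look-alike of the frame alone.

How it is judged:
By the outcome, as a careful person would: the job done as asked, in the order asked, and still so for the second after the job is handed in, with the robot touching nothing.
It also fails if it takes over 54 s, if anything falls off the work surface, if the arm or the gripper's body presses on something with over 40 N, if the wrist force passes 120 N, or if a joint passes its speed limit or range.

## Working session

There is one attempt and no reset: what is moved stays moved. The work goes in short steps, Python scripts to look and compute and a tool call to move; the robot and the scene stay as the last step left them, time stands still between calls to the robot, and variables do not carry over. Pictures are saved under pics/ and viewed, and the job is handed in when it is done.

Besides the shell and the picture viewer there is one more tool, called after "Request:" as name([rows], argument=value, ...), one row to a line, values as JSON. send_rows: Moves the arm, as the interface text tells. Its arguments: {"type":"object","properties":{"targets":{"type":"array","items":{"type":"array","items":{"type":"array","items":{"type":"number"}}}}},"required":["targets"]}

```bash
mkdir -p pics
python3 - <<'E'
from plant import *
import cv2
o=get_obs(); print({k:o[k] for k in ('time','tool_pos','tcp_rot','grip_width','contact_force')})
for n in ('scene','top'):
    im=capture(n); cv2.imwrite(f'pics/{n}0.png',im[:,:,::-1])
    for l in ('jig','frame','jaw','jaw_back'):
        print(n,l,[(p['location'],round(p['conf'],2)) for p in place_of(l,n)] if l!='jaw' else [(p['location'],round(p['conf'],2)) for p in boxes_of(l,n)])
    print(camera_model(n))
print(grasp_offset, get_obs()['time'])
E
```

```text
{'time': 0.0, 'tool_pos': array([ 230.99763011, -470.99697221,  226.02779187]), 'tcp_rot': array([-3.14003321e+00, -2.29036031e-04,  4.55830010e-01]), 'grip_width': 91.93973081780571, 'contact_force': array([-0.28409044,  0.30008537, -0.293458  ])}
scene jig [([237.9, 320.0], 0.92)]
scene frame [([229.0, 294.1], 0.64), ([313.0, 298.3], 0.64)]
scene jaw [([249.7, 243.5], 0.62), ([281.0, 369.5], 0.52)]
scene jaw_back [([243.7, 237.0], 0.76)]
{'K': array([[484.15260123,   0.        , 323.68459824],
       [  0.        , 484.15260123, 243.89664262],
       [  0.        ,   0.        ,   1.        ]]), 'world_to_cam': array([[ 4.05391941e-01,  9.14141507e-01,  1.63704384e-03,
        -2.38186063e+02],
       [-5.72369093e-01,  2.52429886e-01,  7.80174836e-01,
         3.39084905e+02],
       [ 7.12776961e-01, -3.17213584e-01,  6.25559386e-01,
        -1.83584129e+03],
       [ 0.00000000e+00,  0.00000000e+00,  0.00000000e+00,
         1.00000000e+00]])}
top jig []
top frame [([172.0, 368.2], 0.94)]
top jaw [([274.0, 400.5], 0.82)]
top jaw_back [([289.5, 408.8], 0.96)]
{'K': array([[505.27428939,   0.        , 312.93761899],
       [  0.        , 505.27428939, 232.39760378],
       [  0.        ,   0.        ,   1.        ]]), 'world_to_cam': array([[-2.51116724e-02, -9.99670445e-01, -5.32960982e-03,
        -3.61887638e+00],
       [ 9.80391363e-01, -2.56690325e-02,  1.95381362e-01,
        -6.41880276e+02],
       [-1.95453779e-01, -3.18750673e-04,  9.80712862e-01,
        -1.10111843e+03],
       [ 0.00000000e+00,  0.00000000e+00,  0.00000000e+00,
         1.00000000e+00]])}
-18.8 0.5
```

View pics/top0.png

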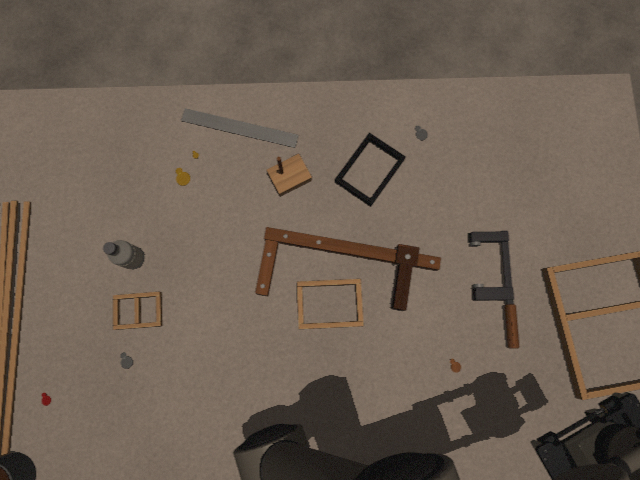

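View pics/scene0.png

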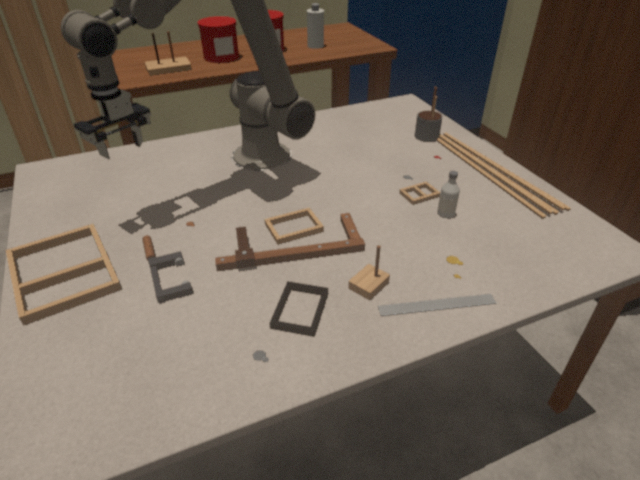

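```bash
cat > h.py <<'E'
import numpy as np, cv2
from plant import *
S=2.0 # px per mm
def proj(P,n='top',cm=None):
    cm=cm or camera_model(n); P=np.atleast_2d(P).astype(float)
    c=(cm['world_to_cam']@np.c_[P,np.ones(len(P))].T)[:3]
    q=cm['K']@np.array([c[0],-c[1],-c[2]]); return (q[:2]/q[2]).T
def rect(im,z,x0,x1,y0,y1,n='top',s=S,cm=None):
    # out: col = (y1-y)*s, row=(x1-x)*s
    w=int((y1-y0)*s);h=int((x1-x0)*s)
    u,v=np.meshgrid(np.arange(w),np.arange(h))
    X=x1-v/s; Y=y1-u/s
    p=proj(np.c_[X.ravel(),Y.ravel(),np.full(X.size,z)],n,cm).astype(np.float32)
    return cv2.remap(im,p[:,0].reshape(h,w),p[:,1].reshape(h,w),cv2.INTER_CUBIC)
def pix2w(p,z,n='top',cm=None):
    cm=cm or camera_model(n); p=np.atleast_2d(p).astype(float)
    d=np.linalg.inv(cm['K'])@np.c_[p,np.ones(len(p))].T
    d=np.array([d[0],-d[1],-d[2]]); R=cm['world_to_cam'][:3,:3]; t=cm['world_to_cam'][:3,3]
    D=(R.T@d).T; C=-R.T@t
    return C+D*((z-C[2])/D[:,2])[:,None]
def rot(a): return np.array([[np.cos(a),-np.sin(a)],[np.sin(a),np.cos(a)]])
def put(pose,pts): # pts (n,3) local
    pts=np.atleast_2d(pts).astype(float); q=pts.copy(); q[:,:2]=pts[:,:2]@rot(pose[2]).T+np.array(pose[:2]); return q
def top_im(tag):
    im=capture('top'); cv2.imwrite(f'pics/{tag}.png',im[:,:,::-1]); return im
E
python3 - <<'E'
from h import *
im=cv2.imread('pics/top0.png')
r=rect(im,22,400,720,-280,120)
cv2.imwrite('pics/r0.png',r); print(r.shape)
print(pix2w([[268,230],[440,265],[262,293]],28))
E
```

```text
(640, 800, 3)
[[ 657.22603377   86.67153532   28.        ]
 [ 562.9759767  -315.6501632    28.        ]
 [ 508.29474872  101.75749433   28.        ]]
```

View pics/r0.png

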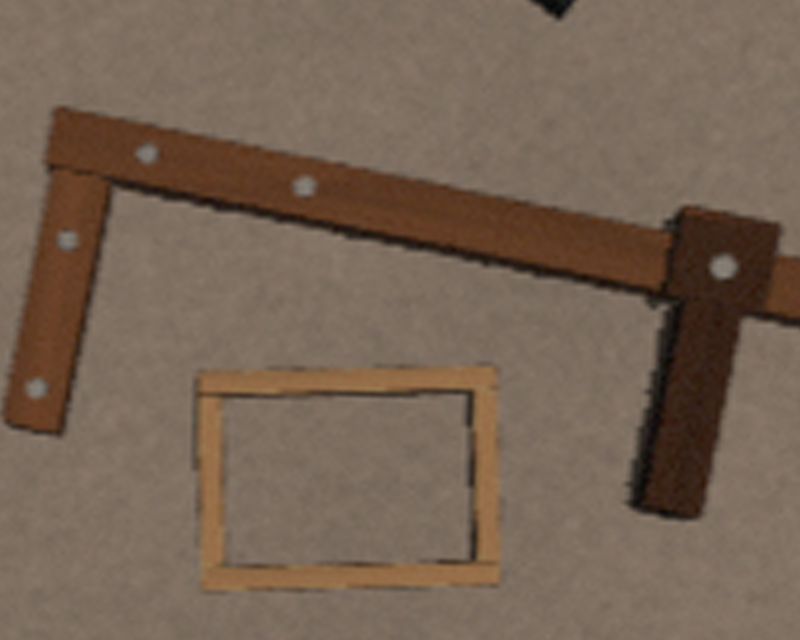

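```bash
cat >> h.py <<'E'
from scipy.optimize import minimize
def box(x0,x1,y0,y1,z0,z1): return np.array([[x,y,z] for x in(x0,x1) for y in(y0,y1) for z in(z0,z1)])
FR=[box(-55,55,63,75,0,22),box(-55,55,-75,-63,0,22),box(43,55,-75,75,0,22),box(-55,-43,-75,75,0,22)]
JIG=[box(55,85,-310,110,0,28),box(-75,55,75,105,0,28)]
JIGTOP=[box(55,85,-310,110,28,28),box(-75,55,75,105,28,28)]
FRTOP=[b.copy() for b in FR]
for b in FRTOP: b[:,2]=22
def jawb(j): 
    return [box(-53,53,-260+j,-230+j,1.5,41.5)]
UP=4
def render(parts,pose,cm,win,up=UP):
    r0,r1,c0,c1=win; m=np.zeros(((r1-r0)*up,(c1-c0)*up),np.uint8)
    for b in parts:
        q=(proj(put(pose,b),cm=cm)-[c0,r0]+0.5)*up
        cv2.fillConvexPoly(m,np.round(cv2.convexHull(q.astype(np.float32))*16).astype(np.int32),255,shift=4)
    return cv2.resize(m,None,fx=1/up,fy=1/up,interpolation=cv2.INTER_AREA)/255.
def soft(im,kind,win):
    r0,r1,c0,c1=win; a=im[r0:r1,c0:c1].astype(float)
    return a
def fitpose(mask,parts,p0,cm,win,ign=None):
    w=1 if ign is None else 1-ign
    f=lambda p: np.sum(w*np.abs(render(parts,p,cm,win)-mask))/mask.sum()
    best=None
    p=np.array(p0,float)
    for sc in (1,0.3,0.1):
        sim=np.array([p]+[p+sc*d for d in np.diag([15,15,.1])])
        r=minimize(f,p,method='Nelder-Mead',options=dict(initial_simplex=sim,xatol=1e-3,fatol=1e-6,maxiter=400)); p=r.x
    return p,r.fun
E
python3 - <<'E'
from h import *
im=cv2.imread('pics/top0.png')
hsv=cv2.cvtColor(im,cv2.COLOR_BGR2HSV)
for n,(c,r) in dict(frame=(330,324),fr2=(300,305),jig=(350,247),stop=(265,270),jaw=(402,285),jaw2=(408,250),bench=(330,305),bench2=(220,250),shadow=(340,400)).items(): print(n,im[r,c],hsv[r,c])
E
```

```text
frame [ 67 103 143] [ 14 136 143]
fr2 [ 73 111 150] [ 15 131 150]
jig [33 57 91] [ 12 163  91]
stop [ 41  67 108] [ 12 158 108]
jaw [22 32 52] [ 10 147  52]
jaw2 [23 34 56] [ 10 150  56]
bench [ 89 104 116] [ 17  59 116]
bench2 [101 115 130] [ 14  57 130]
shadow [39 46 54] [14 71 54]
```

```bash
cat >> h.py <<'E'
def ramp(a,lo,hi): return np.clip((a-lo)/(hi-lo),0,1)
def masks(im,win):  # im BGR
    r0,r1,c0,c1=win; h=cv2.cvtColor(im[r0:r1,c0:c1],cv2.COLOR_BGR2HSV).astype(float)
    wood=ramp(h[...,1],75,120)
    return wood,h[...,2],h
def comp(m,seed):
    n,l=cv2.connectedComponents((m>0.3).astype(np.uint8)); k=l[seed[1],seed[0]]
    return m*cv2.dilate((l==k).astype(np.uint8),np.ones((3,3)))
E
python3 - <<'E'
from h import *
im=cv2.imread('pics/top0.png'); cm=camera_model('top')
win=(215,345,240,450); wood,V,h=masks(im,win)
fm=ramp(h[...,2],112,135)*wood
fm=fm; 
p,e=fitpose(fm,FR,[530,-30,0.0],cm,win); print('frame',p,e)
jm=wood.copy()
# remove frame area & jaw
ign=np.zeros_like(wood); ign[270-215:,290-240:372-240]=1; ign[240-215:315-215,388-240:425-240]=1
pj,ej=fitpose(jm,JIG,[560,-10,-0.2],cm,win,ign); print('jig',pj,ej)
pj2,ej2=fitpose(jm,JIGTOP,[560,-10,-0.2],cm,win,ign); print('jigtop',pj2,ej2)
jaw=wood*(V<70)
best=min(((np.abs(render(jawb(j),pj,cm,win)-jaw)[60:]).sum(),j) for j in range(0,30)); print('jaw',best)
v=im.copy()
def draw(parts,p,col):
    for b in parts:
        hu=cv2.convexHull(proj(put(p,b)).astype(np.float32)*16+0).astype(np.int32); cv2.polylines(v,[hu],True,col,1,shift=4)
draw(JIG,pj,(0,255,0)); draw(FR,p,(255,0,0)); draw(jawb(best[1]),pj,(0,0,255))
cv2.imwrite('pics/ov0.png',cv2.resize(v[215:345,240:450],None,fx=3.8,fy=3.8,interpolation=cv2.INTER_CUBIC))
d=rot(-pj[2])@(p[:2]-pj[:2]); print('frame in jig',d,p[2]-pj[2])
print('jawback world',put(pj,[[0,-260+best[1],20]]), 'detected',pix2w([[408.8,289.5]],20))
E
```

```text
frame [ 4.81566427e+02 -5.43699388e+01  1.88043047e-02] 0.2908383769370207
jig [ 5.61776963e+02  2.14787003e+00 -2.03768069e-01] 0.06834294573474141
jigtop [ 5.60122433e+02  1.36089186e+00 -2.03237534e-01] 0.04357324759053079
jaw (np.float64(130.81568627450983), 16)
frame in jig [-67.11406946 -71.57998706] 0.2225723735980146
jawback world [[ 512.40091088 -236.8040194    20.        ]] detected [[ 508.32119896 -240.5913557    20.        ]]
```

View pics/ov0.png

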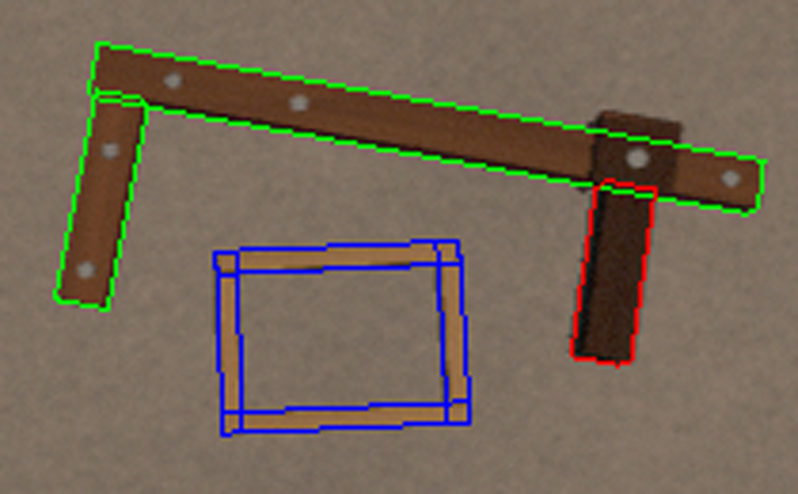

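```bash
cat >> h.py <<'E'
JP=np.array([561.3,1.9,-0.2037])
def tool(dw,yaw):
    c,s=np.cos(yaw),np.sin(yaw); dx,dy,dz=dw
    return np.array([c*dx+s*dy, s*dx-c*dy, -dz])
def st():
    o=get_obs(); p=o['tool_pos']; j=rot(-JP[2])@(p[:2]-JP[:2])
    print('t',round(o['time'],2),'tcp',p.round(1),'rot',np.round(o['tcp_rot'],4),'jig',j.round(1),'F',o['contact_force'].round(1),'w',round(o['grip_width'],1)); return o
E
python3 - <<'E'
from h import *
o=st(); print(tool([481.6-231.1,-54.4+471.2,-100],.4558), np.degrees(.4558+.2037))
print(pix2w([[320,237.9]],0,'scene'))
E
```

```text
t 0.5 tcp [ 231.1 -471.4  226.7] rot [3.1415 0.     0.4558] jig [-227.6 -530.3] F [-0.3 -0.6 -0.2] w 92.3
[ 408.39359722 -263.98325657  100.        ] 37.78656658887779
[[ 5.61230317e+02 -2.82881255e-01  0.00000000e+00]]
```

Request:
send_rows([
  [[0,0,6.3,34,-22,8,-0.3],[0,0,12.6,68,-44,16,-0.3],[0,0,18.9,102,-66,24,-0.3],[0,0,25.2,136,-88,32,-0.3],[0,0,31.5,170,-110,40,-0.3]],
])

```text
time: 0.92
tool_pos: [334.2, -299.2, 187.2]
tcp_rot: [3.141, -0.0, -0.092]
contact_force: [0.6, 0.8, 0.9]
grip_width: 63.5
```

Run:
```python
from h import *
o=st(); p=o['tool_pos'];y=o['tcp_rot'][2]; print(tool([481.6-p[0],-54.4-p[1],130-p[2]],y), np.degrees(y+.2037))
```

```text
t 0.92 tcp [ 334.2 -299.2  187.2] rot [ 3.1414e+00 -4.0000e-04 -9.1800e-02] jig [-161.5 -340.8] F [0.6 0.8 0.9] w 63.5
[ 124.38160575 -257.29913401   57.20540001] 6.411103497204758
```

Request:
send_rows([
  [[0,0,3.2,17,-36,8,-0.3],[0,0,6.3,34,-72,16,-0.3],[0,0,6.3,51,-108,24,-0.3],[0,0,6.3,68,-144,32,-0.3],[0,0,6.3,85,-180,40,-0.3]],
])

```text
time: 1.33
tool_pos: [434.5, -127.2, 147.4]
tcp_rot: [3.141, -0.001, -0.196]
contact_force: [0.9, -0.5, -1.0]
grip_width: 59.8
```

Run:
```python
from h import *
o=st(); p=o['tool_pos'];y=o['tcp_rot'][2]; print(tool([481.6-p[0],-54.4-p[1],60-p[2]],y), np.degrees(y+.2037))
```

```text
t 1.33 tcp [ 434.5 -127.2  147.4] rot [ 3.1413e+00 -8.0000e-04 -1.9620e-01] jig [ -98.1 -152.1] F [ 0.9 -0.5 -1. ] w 59.8
[ 32.02142072 -80.56117942  87.36712488] 0.4313791922064852
```

Request:
send_rows([
  [[0,0,0,10,-27,20,-0.3],[0,0,0,20,-54,45,-0.3],[0,0,0,29,-80,70,-0.3],[0,0,0,29,-80,85,-0.3],[0,0,0,29,-80,85,-0.3]],
])

```text
time: 1.75
tool_pos: [476.2, -54.3, 59.6]
tcp_rot: [-3.141, 0.006, -0.193]
contact_force: [-1.2, -0.2, -0.1]
grip_width: 59.7
```

Run:
```python
from h import *
o=st()
for n in ('top','wrist'):
  im=capture(n); cv2.imwrite(f'pics/{n}1.png',im[:,:,::-1])
im=cv2.imread('pics/top1.png')
cv2.imwrite('pics/t1c.png',cv2.resize(im[180:380,220:480],None,fx=3,fy=3))
```

```text
t 1.75 tcp [476.2 -54.3  59.6] rot [-3.1412  0.0058 -0.193 ] jig [-71.9 -72.2] F [-1.2 -0.2 -0.1] w 59.7
```

View pics/t1c.png

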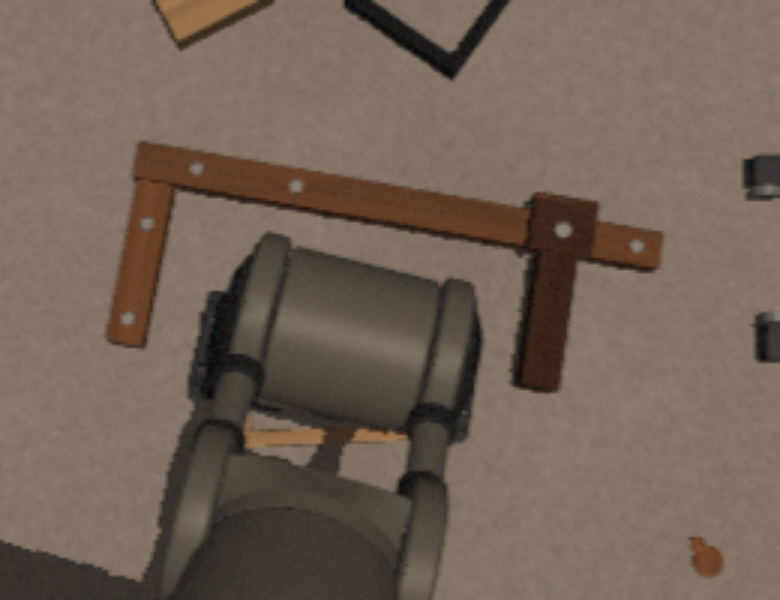

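View pics/wrist1.png

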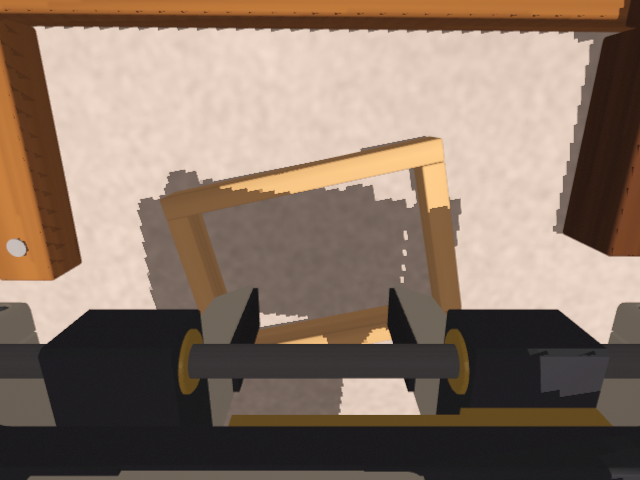

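```bash
cat >> h.py <<'E'
def over(im,items,n='wrist',cm=None):
    v=im.copy()
    for parts,p,col in items:
        for b in parts:
            q=proj(put(p,b),n,cm); hu=cv2.convexHull((q*16).astype(np.float32)).astype(np.int32); cv2.polylines(v,[hu],True,col,1,shift=4)
    return v
E
python3 - <<'E'
from h import *
o=st()
im=cv2.imread('pics/wrist1.png'); cm=camera_model('wrist')
p=o['tool_pos']; T=[p[0],p[1],o['tcp_rot'][2]]
fin=[box(-9.5,9.5,30,49,8,8),box(-9.5,9.5,-49,-30,8,8)]
v=over(im,[(FR,[481.6,-54.4,.0188],(255,0,0)),(JIG,JP,(0,255,0)),(jawb(16),JP,(0,0,255)),(fin,T,(255,0,255))],cm=cm)
cv2.imwrite('pics/w1o.png',v)
E
```

```text
t 1.85 tcp [477.6 -56.2  62.4] rot [ 3.1415e+00  1.0000e-03 -1.9550e-01] jig [-70.2 -73.8] F [ 0.3 -0.1 -0.2] w 59.8
```

View pics/w1o.png

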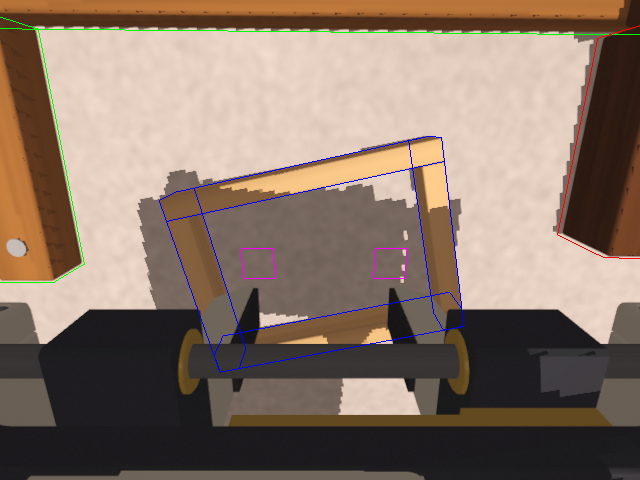

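Request:
send_rows([
  [[0,0,0.5,0,-1,20,-0.3],[0,0,0.5,0,-1,40,-0.3],[0,0,0.5,0,-1,54,-0.3],[0,0,0.5,6,-1,54,-0.3],[0,0,0.5,14,-1,54,-0.3]],
])

```text
time: 2.27
tool_pos: [492.1, -58.8, 9.4]
tcp_rot: [3.141, -0.0, -0.206]
contact_force: [0.0, -0.5, 1.0]
grip_width: 60.0
```

Request:
send_rows([
  [[0,0,0,8,0,0,-0.3],[0,0,0,16,0,0,-0.3],[0,0,0,24,0,0,-0.3],[0,0,0,32,0,0,-0.3],[0,0,0,40,0,0,-0.3]],
])

```text
time: 2.68
tool_pos: [531.8, -66.2, 8.9]
tcp_rot: [3.141, -0.001, -0.205]
contact_force: [-0.6, 0.4, 1.3]
grip_width: 59.7
```

Run:
```python
from h import *
o=st()
cm=camera_model('wrist'); im=capture('wrist')[:,:,::-1]
p=o['tool_pos']; T=[p[0],p[1],o['tcp_rot'][2]]
fin=[box(-9.5,9.5,30,49,8,8),box(-9.5,9.5,-49,-30,8,8)]
v=over(im,[(JIG,JP,(0,255,0)),(fin,T,(255,0,255))],cm=cm)
cv2.imwrite('pics/w2.png',v)
```

```text
t 2.68 tcp [531.8 -66.2   8.9] rot [ 3.1415e+00 -5.0000e-04 -2.0460e-01] jig [-15.1 -72.7] F [-0.6  0.4  1.3] w 59.7
```

View pics/w2.png

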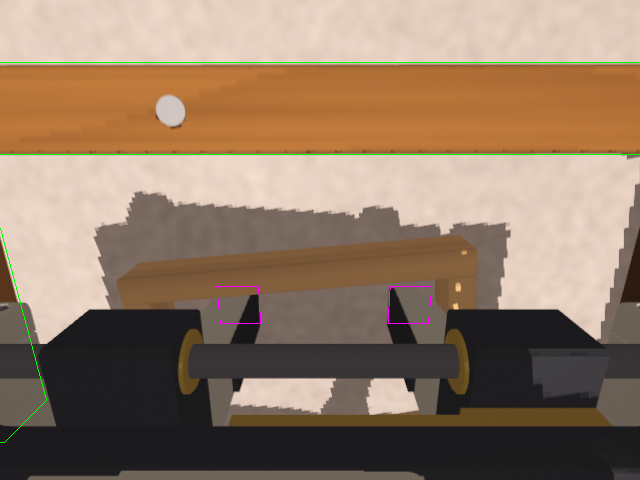

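Request:
send_rows([
  [[0,0,0,8,0,0,-0.3],[0,0,0,16,0,0,-0.3],[0,0,0,24,0,0,-0.3],[0,0,0,32,0,0,-0.3],[0,0,0,40,0,0,-0.3]],
])

```text
time: 3.15
tool_pos: [570.8, -74.2, 8.3]
tcp_rot: [-3.142, 0.0, -0.205]
contact_force: [-1.9, 0.6, 0.7]
grip_width: 59.6
```

```bash
cat >> h.py <<'E'
def wl(tag):
    o=st(); cm=camera_model('wrist'); im=capture('wrist')[:,:,::-1]
    p=o['tool_pos']; T=[p[0],p[1],o['tcp_rot'][2]]; w=o['grip_width']/2
    fin=[box(-9.5,9.5,w,w+19,8,8),box(-9.5,9.5,-w-19,-w,8,8)]
    cv2.imwrite(f'pics/{tag}raw.png',im); np.save(f'pics/{tag}.npy',cm)
    cv2.imwrite(f'pics/{tag}.png',over(im,[(JIG,JP,(0,255,0)),(fin,T,(255,0,255))],cm=cm)); return o
E
python3 -c "
from h import *
wl('w3')"
```

```text
t 3.15 tcp [570.8 -74.2   8.3] rot [-3.1416e+00  1.0000e-04 -2.0470e-01] jig [ 24.7 -72.6] F [-1.9  0.6  0.7] w 59.6
```

View pics/w3.png

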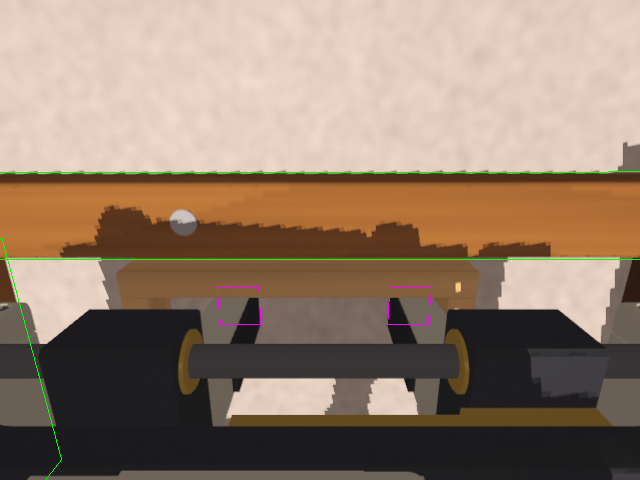

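Request:
send_rows([
  [[0,0,0,2,0,0,-0.3],[0,0,0,4,0,0,-0.3],[0,0,0,6,0,0,-0.3],[0,0,0,8,0,0,-0.3],[0,0,0,9,0,0,-0.3]],
])

```text
time: 3.62
tool_pos: [578.1, -75.8, 8.3]
tcp_rot: [3.142, 0.002, -0.204]
contact_force: [-6.0, 0.2, 4.6]
grip_width: 59.9
```

Request:
send_rows([
  [[0,0,0,-12,0,0,-0.3],[0,0,0,-24,0,0,-0.3],[0,0,0,-33,-6,0,-0.3],[0,0,0,-33,-14,0,-0.3],[0,0,0,-33,-22,0,-0.3]],
])

```text
time: 4.03
tool_pos: [551.5, -47.0, 8.8]
tcp_rot: [-3.142, -0.001, -0.205]
contact_force: [-0.4, -0.3, 0.4]
grip_width: 59.3
```

Request:
send_rows([
  [[0,0,0,0,-8,0,-0.3],[0,0,0,0,-16,0,-0.3],[0,0,0,0,-24,0,-0.3],[0,0,0,0,-32,0,-0.3],[0,0,0,0,-40,0,-0.3]],
])

```text
time: 4.45
tool_pos: [559.7, -7.8, 8.6]
tcp_rot: [3.141, -0.001, -0.204]
contact_force: [-1.2, -2.3, 2.0]
grip_width: 59.5
```

```bash
python3 -c "
from h import *
wl('w4')"
```

```text
t 4.45 tcp [559.7  -7.8   8.6] rot [ 3.1414e+00 -7.0000e-04 -2.0440e-01] jig [ 0.4 -9.8] F [-1.2 -2.3  2. ] w 59.5
```

View pics/w4.png

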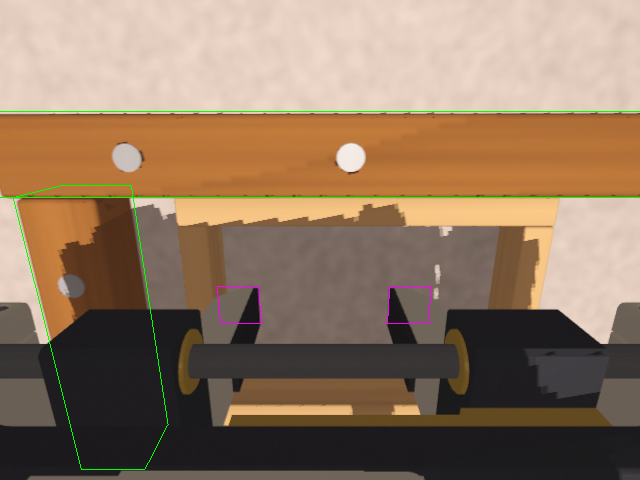

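Request:
send_rows([
  [[0,0,0,0,-5,0,-0.3],[0,0,0,0,-10,0,-0.3],[0,0,0,0,-14,0,-0.3],[0,0,0,0,-17,0,-0.3],[0,0,0,0,-19,0,-0.3]],
])

```text
time: 4.92
tool_pos: [563.0, 10.4, 8.4]
tcp_rot: [3.142, 0.0, -0.205]
contact_force: [0.8, -1.4, 0.7]
grip_width: 59.8
```

```bash
python3 -c "
from h import *
wl('w5')"
```

```text
t 4.92 tcp [563.   10.4   8.4] rot [ 3.1415e+00  1.0000e-04 -2.0460e-01] jig [-0.   8.6] F [ 0.8 -1.4  0.7] w 59.8
```

View pics/w5.png

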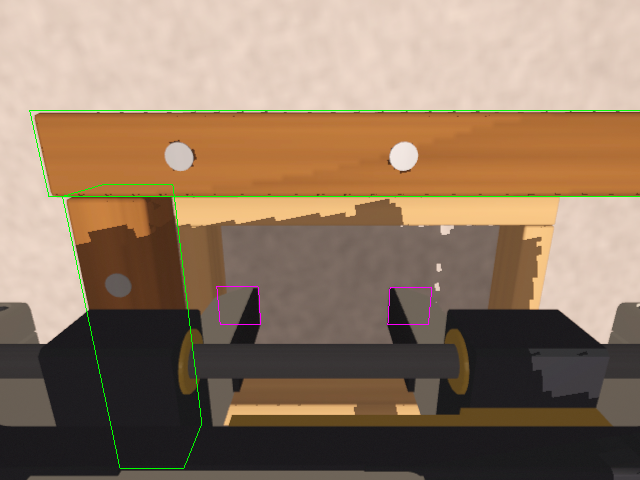

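Request:
send_rows([
  [[0,0,0,0,-1,0,-0.3],[0,0,0,0,-2,0,-0.3],[0,0,0,0,-3,0,-0.3],[0,0,0,0,-4,0,-0.3],[0,0,0,0,-4,0,-0.3]],
])

```text
time: 5.38
tool_pos: [563.8, 14.1, 8.4]
tcp_rot: [3.142, 0.0, -0.205]
contact_force: [0.6, -0.5, 0.1]
grip_width: 59.6
```

Request:
send_rows([
  [[0,0,0,0,-1,0,-0.3],[0,0,0,0,-2,0,-0.3],[0,0,0,0,-3,0,-0.3],[0,0,0,0,-4,0,-0.3],[0,0,0,0,-4,0,-0.3]],
])

```text
time: 5.8
tool_pos: [564.6, 18.1, 8.4]
tcp_rot: [3.142, -0.0, -0.204]
contact_force: [-1.0, -0.8, -0.2]
grip_width: 59.7
```

```bash
python3 -c "
from h import *
wl('w6')"
```

```text
t 5.8 tcp [564.6  18.1   8.4] rot [ 3.1416 -0.     -0.2045] jig [-0.  16.5] F [-1.  -0.8 -0.2] w 59.7
```

View pics/w6.png

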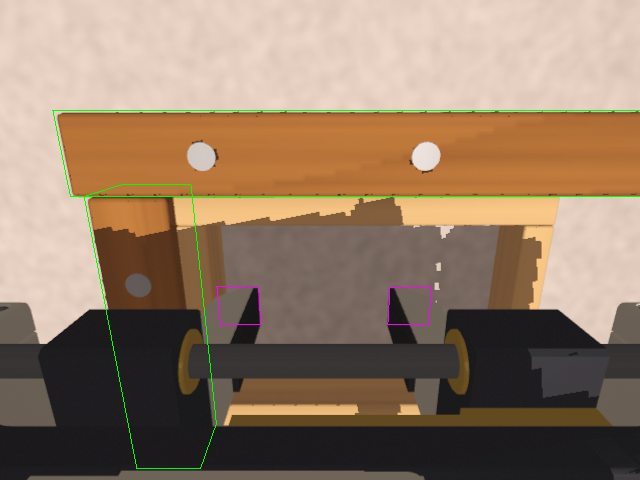

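Request:
send_rows([
  [[0,0,0,0,-1,0,-0.3],[0,0,0,0,-2,0,-0.3],[0,0,0,0,-3,0,-0.3],[0,0,0,0,-4,0,-0.3],[0,0,0,0,-4,0,-0.3]],
])

```text
time: 6.27
tool_pos: [564.8, 18.8, 8.5]
tcp_rot: [3.137, 0.001, -0.204]
contact_force: [-3.5, -16.0, 2.4]
grip_width: 59.5
```

Request:
send_rows([
  [[0,0,0,0,4,0,-0.3],[0,0,0,12,4,0,-0.3],[0,0,0,24,4,0,-0.3],[0,0,0,32,4,0,-0.3],[0,0,0,35,4,0,-0.3]],
])

```text
time: 6.68
tool_pos: [596.0, 11.5, 8.0]
tcp_rot: [3.141, 0.008, -0.204]
contact_force: [-16.5, 3.4, 11.3]
grip_width: 59.9
```

```bash
python3 -c "
from h import *
wl('w7')"
```

```text
t 6.68 tcp [596.   11.5   8. ] rot [ 3.1413  0.0083 -0.2043] jig [32.1 16.4] F [-16.5   3.4  11.3] w 59.9
```

View pics/w7.png

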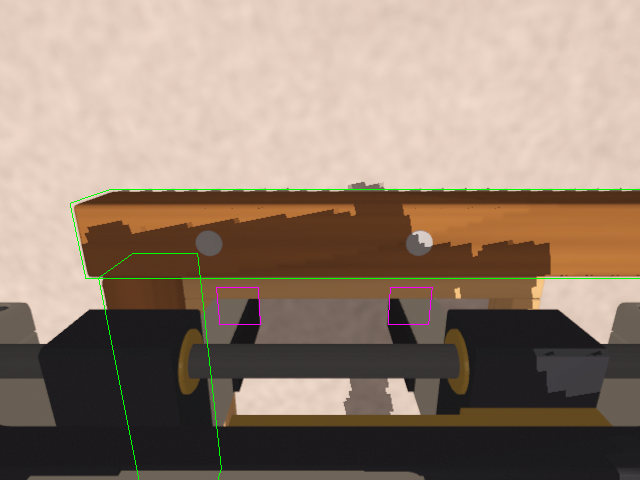

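Request:
send_rows([
  [[0,0,0,-18,2,0,-0.3],[0,0,0,-22,3,-10,-0.3],[0,0,0,-22,3,-40,-0.3],[0,0,0,-22,3,-75,-0.3],[0,0,0,-22,25,-85,1]],
])

```text
time: 7.15
tool_pos: [575.5, -6.9, 99.0]
tcp_rot: [-3.14, -0.008, -0.202]
contact_force: [0.3, -2.2, 0.8]
grip_width: 56.4
```

```bash
python3 -c "
from h import *
wl('w8')"
```

```text
t 7.15 tcp [575.5  -6.9  99. ] rot [-3.1398 -0.0085 -0.2016] jig [15.7 -5.8] F [ 0.3 -2.2  0.8] w 56.4
```

View pics/w8.png

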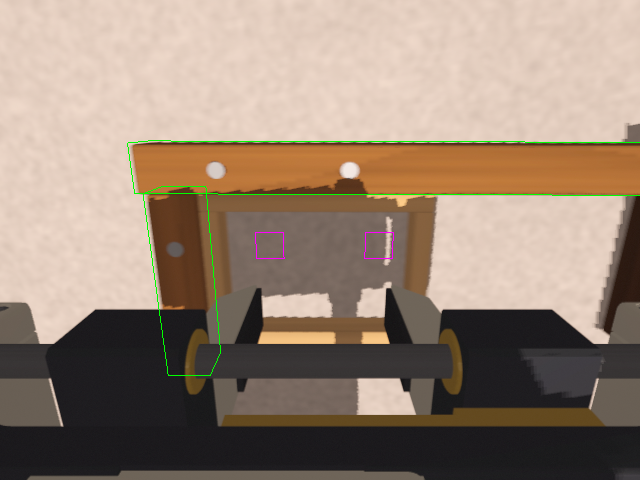

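Request:
send_rows([
  [[0,0,0,0,38,0,1],[0,0,0,-3,76,0,1],[0,0,0,-5,114,0,1],[0,0,0,-6,152,0,1],[0,0,0,-6,190,0,1]],
])

```text
time: 7.62
tool_pos: [527.3, -195.5, 93.9]
tcp_rot: [3.142, -0.0, -0.205]
contact_force: [0.8, 0.0, 0.3]
grip_width: 20.5
```

Request:
send_rows([
  [[0,0,0,0,35,0,1],[0,0,0,0,70,0,1],[0,0,0,0,82,0,1],[0,0,0,0,82,0,1],[0,0,0,0,82,0,1]],
])

```text
time: 8.03
tool_pos: [511.0, -274.3, 93.5]
tcp_rot: [-3.141, 0.0, -0.206]
contact_force: [-0.9, 1.1, -0.2]
grip_width: 0.6
```

Run:
```python
from h import *
o=st(); cm=camera_model('wrist'); im=capture('wrist')[:,:,::-1]
p=o['tool_pos']; T=[p[0],p[1],o['tcp_rot'][2]]
fin=[box(-9.5,9.5,-19,19,20,20)]
cv2.imwrite('pics/w9.png',over(im,[(JIG,JP,(0,255,0)),(jawb(16),JP,(0,0,255)),(fin,T,(255,0,255))],cm=cm))
```

```text
t 8.03 tcp [ 511.  -274.3   93.5] rot [-3.141e+00  1.000e-04 -2.063e-01] jig [   6.6 -280.7] F [-0.9  1.1 -0.2] w 0.6
```

View pics/w9.png

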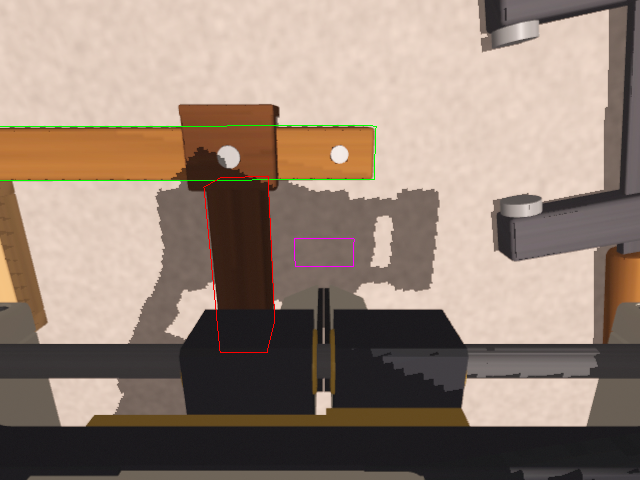

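Request:
send_rows([
  [[0,0,0,0,0,25,1],[0,0,0,0,0,50,1],[0,0,0,0,0,73,1],[0,0,0,0,0,73,1],[0,0,0,0,-6,73,1]],
])

```text
time: 8.5
tool_pos: [512.2, -267.2, 19.9]
tcp_rot: [-3.141, 0.002, -0.204]
contact_force: [0.6, -0.5, 0.7]
grip_width: 0.2
```

Request:
send_rows([
  [[0,0,0,0,-5,0,1],[0,0,0,0,-11,0,1],[0,0,0,0,-18,0,1],[0,0,0,0,-26,0,1],[0,0,0,0,-34,0,1]],
])

```text
time: 8.92
tool_pos: [520.2, -235.0, 21.6]
tcp_rot: [3.14, -0.003, -0.205]
contact_force: [-0.2, -1.9, 2.3]
grip_width: 0.4
```

Request:
send_rows([
  [[0,0,0,0,-8,0,1],[0,0,0,0,-16,0,1],[0,0,0,0,-24,0,1],[0,0,0,0,-32,0,1],[0,0,0,0,-40,0,1]],
])

```text
time: 9.33
tool_pos: [527.5, -195.2, 20.4]
tcp_rot: [3.141, -0.0, -0.205]
contact_force: [0.9, -2.2, 1.8]
grip_width: 0.5
```

```bash
python3 -c "
from h import *
wl('w10')"
```

```text
t 9.33 tcp [ 527.5 -195.2   20.4] rot [ 3.1415e+00 -1.0000e-04 -2.0460e-01] jig [   6.8 -199.9] F [ 0.9 -2.2  1.8] w 0.5
```

View pics/w10.png

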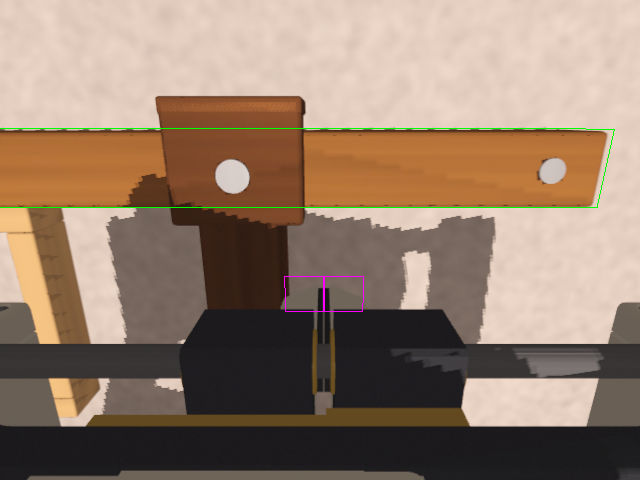

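Jaw is sliding; the frame rail is ahead at left (cols 0–90). About 72 mm to go.

Request:
send_rows([
  [[0,0,0,0,-8,0,1],[0,0,0,0,-16,0,1],[0,0,0,0,-24,0,1],[0,0,0,0,-32,0,1],[0,0,0,0,-40,0,1]],
])

```text
time: 9.8
tool_pos: [535.2, -155.9, 20.2]
tcp_rot: [-3.142, 0.001, -0.205]
contact_force: [-0.8, -2.1, 0.3]
grip_width: 0.5
```

Request:
send_rows([
  [[0,0,0,0,-5,0,1],[0,0,0,0,-10,0,1],[0,0,0,0,-15,0,1],[0,0,0,0,-18,0,1],[0,0,0,0,-20,0,1]],
])

```text
time: 10.22
tool_pos: [539.4, -136.8, 20.3]
tcp_rot: [-3.142, 0.0, -0.204]
contact_force: [-1.7, -1.8, -0.0]
grip_width: 0.7
```

```bash
python3 -c "
from h import *
wl('w11')"
```

```text
t 10.22 tcp [ 539.4 -136.8   20.3] rot [-3.1416e+00  5.0000e-04 -2.0440e-01] jig [   6.6 -140.2] F [-1.7 -1.8 -0. ] w 0.7
```

View pics/w11.png

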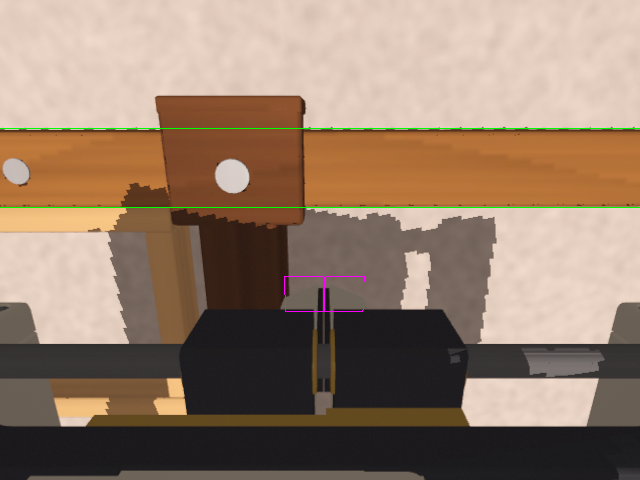

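Request:
send_rows([
  [[0,0,0,0,-3,0,1],[0,0,0,0,-6,0,1],[0,0,0,0,-8,0,1],[0,0,0,0,-10,0,1],[0,0,0,0,-11,0,1]],
])

```text
time: 10.68
tool_pos: [541.9, -126.3, 20.4]
tcp_rot: [3.142, -0.0, -0.205]
contact_force: [-1.3, -1.9, -1.2]
grip_width: 0.4
```

Request:
send_rows([
  [[0,0,0,0,-1,0,1],[0,0,0,0,-2,0,1],[0,0,0,0,-3,0,1],[0,0,0,0,-4,0,1],[0,0,0,0,-4,0,1]],
])

```text
time: 11.1
tool_pos: [542.7, -122.4, 20.4]
tcp_rot: [-3.142, -0.0, -0.205]
contact_force: [-0.8, -0.4, -1.0]
grip_width: 0.4
```

Request:
send_rows([
  [[0,0,0,0,-1,0,1],[0,0,0,0,-2,0,1],[0,0,0,0,-3,0,1],[0,0,0,0,-4,0,1],[0,0,0,0,-4,0,1]],
])

```text
time: 11.52
tool_pos: [543.4, -119.3, 20.5]
tcp_rot: [3.14, -0.0, -0.204]
contact_force: [-2.0, -5.2, -0.6]
grip_width: 0.7
```

```bash
python3 -c "
from h import *
wl('w12')"
```

```text
t 11.52 tcp [ 543.4 -119.3   20.5] rot [ 3.1404e+00 -1.0000e-04 -2.0430e-01] jig [   6.9 -122.3] F [-2.  -5.2 -0.6] w 0.7
```

View pics/w12.png

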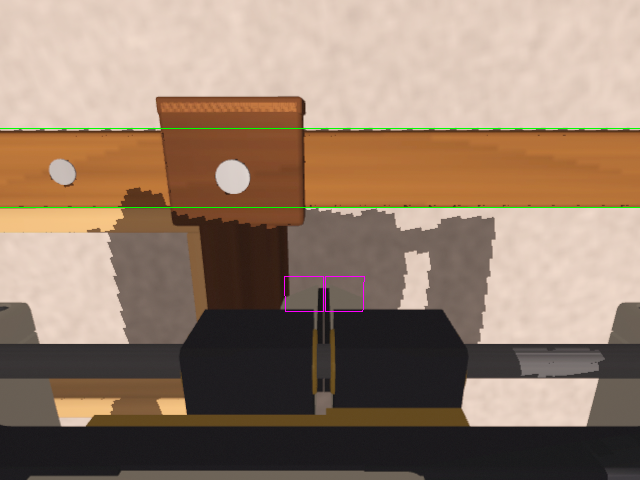

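Request:
send_rows([
  [[0,0,0,0,-1,0,1],[0,0,0,0,-2,0,1],[0,0,0,0,-3,0,1],[0,0,0,0,-4,0,1],[0,0,0,0,-4,0,1]],
])

```text
time: 11.98
tool_pos: [543.5, -119.1, 20.6]
tcp_rot: [3.135, -0.0, -0.204]
contact_force: [-7.0, -21.9, -1.3]
grip_width: 0.5
```

Request:
send_rows([
  [[0,0,0,0,5,0,1],[0,0,0,0,15,0,1],[0,0,0,0,25,0,1],[0,0,0,0,25,-35,1],[0,0,0,0,25,-75,1]],
])

```text
time: 12.4
tool_pos: [537.0, -139.2, 93.6]
tcp_rot: [-3.14, 0.007, -0.206]
contact_force: [1.4, -0.4, -0.7]
grip_width: 0.4
```

Request:
send_rows([
  [[0,0,0,0,0,-35,1],[0,0,0,-15,35,-50,1],[0,0,0,-30,70,-60,1],[0,0,0,-45,105,-70,1],[0,0,0,-60,140,-80,1]],
])

```text
time: 12.82
tool_pos: [451.0, -265.2, 176.4]
tcp_rot: [3.141, -0.001, -0.204]
contact_force: [0.5, -1.2, 0.8]
grip_width: 0.5
```

Request:
send_rows([
  [[0,0,0,-10,37,-5,1],[0,0,0,-20,74,-10,1],[0,0,0,-30,111,-15,1],[0,0,0,-40,148,-20,1],[0,0,0,-50,185,-25,1]],
])

```text
time: 13.23
tool_pos: [364.1, -436.7, 201.0]
tcp_rot: [3.142, -0.001, -0.205]
contact_force: [1.0, 0.1, -0.5]
grip_width: 0.8
```

Run:
```python
from h import *
st(); im=capture('top')[:,:,::-1].copy(); cv2.imwrite('pics/top2.png',im); cm=camera_model('top')
cv2.imwrite('pics/t2c.png',cv2.resize(im[205:335,240:450],None,fx=3.8,fy=3.8,interpolation=cv2.INTER_CUBIC))
sc=capture('scene')[:,:,::-1]; cv2.imwrite('pics/scene2.png',sc[150:350,150:450].repeat(2,0).repeat(2,1))
st()
```

```text
t 13.23 tcp [ 364.1 -436.7  201. ] rot [ 3.1416e+00 -8.0000e-04 -2.0460e-01] jig [-104.4 -469.4] F [ 1.   0.1 -0.5] w 0.8
t 13.33 tcp [ 362.7 -440.2  201.1] rot [ 3.1384e+00 -1.5000e-03 -2.1010e-01] jig [-105.  -473.2] F [ 0.6  0.3 -0.4] w 0.6
```

View pics/t2c.png

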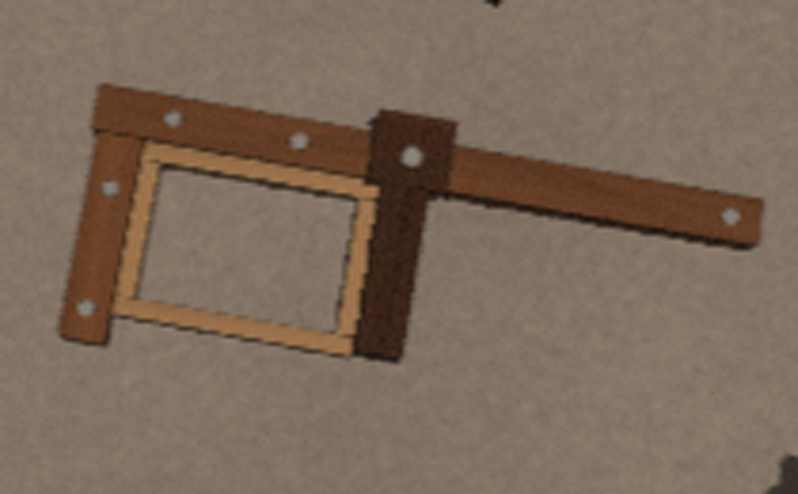

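View pics/top2.png

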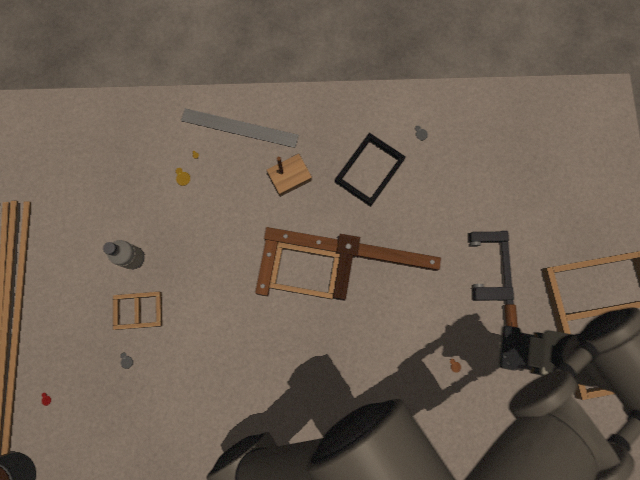

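View pics/scene2.png

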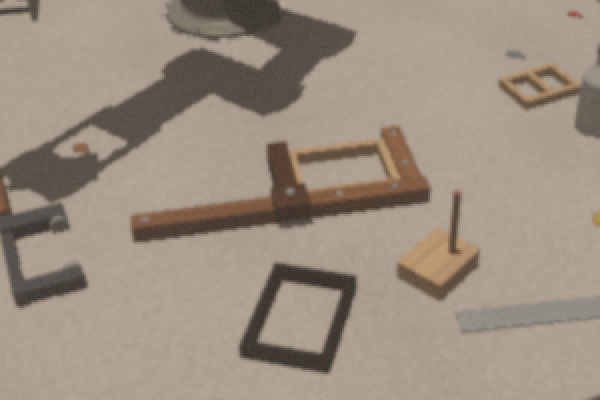

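Run:
```python
from h import *
a=cv2.imread('pics/top0.png'); im=cv2.imread('pics/top2.png'); cm=camera_model('top')
win=(215,345,240,450); wood,V,h=masks(im,win)
ign=np.zeros_like(wood)
fm=ramp(h[...,2],105,130)*wood; fm[:, :]*=1
m=render(FR,JP,cm,win); fm*=cv2.dilate((m>0).astype(np.uint8),np.ones((9,9)))
for p0 in (JP,[555,-8,-.23]):
    p,e=fitpose(fm,FRTOP,p0,cm,win); print('frame',p,e, 'vs JP',(rot(-JP[2])@(p[:2]-JP[:2])).round(1),p[2]-JP[2])
# unchanged bystanders: difference outside jig area and arm
d=cv2.absdiff(a,im).max(2)
for n,(r0,r1,c0,c1) in dict(braced=(285,335,105,168),glue=(235,272,98,150),clamp=(225,300,462,516),dowel=(145,200,260,318),black=(128,210,330,410)).items(): print(n,(d[r0:r1,c0:c1]>40).sum())
```

```text
frame [ 5.61209327e+02  2.19215943e+00 -2.02882067e-01] 0.1921384013448253 vs JP [-0.1  0.3] 0.0008179334857759124
frame [ 5.61229593e+02  2.30076198e+00 -2.01916357e-01] 0.19381553183301847 vs JP [-0.2  0.4] 0.001783643401887497
braced 0
glue 0
clamp 0
dowel 0
black 0
```

Request:
send_rows([
  [[0,0,0,0,0,0,1],[0,0,0,0,0,0,1]],
])

```text
time: 13.5
tool_pos: [365.4, -434.4, 200.1]
tcp_rot: [-3.14, 0.0, -0.205]
contact_force: [0.8, -0.4, -0.6]
grip_width: 0.8
```

```bash
python3 -c "
from plant import *
print(get_obs()['time'], close_job())"
```

```text
the job is handed in; nothing more can be done
13.5 None
```

The frame is home in the corner of the jig, the sliding jaw is closed against it, and I handed the job in at 13.5 s.

**What I did:** I worked with the fingers inside the open frame. I pushed it flush onto the long fence, slid it to the end stop (about 16 N at contact), and pressed it onto the fence again (about 17 N). I then pushed the jaw along the fence with the fingers shut, until it stopped hard against the frame (about 22 N). Last, I backed the hand off and lifted it well clear.

**Last checks:**
- **Frame:** fitted in the top picture, it lies within about 0.4 mm and 0.002 rad of the home pose I had fitted for the jig.
- **Jaw:** the top and scene pictures show it against the frame with no visible gap. I did not measure its travel separately.
- **Other things:** the braced frame, glue bottle, clamp, dowel block and black look-alike showed no change between the first and last top pictures.
- **One disagreement:** in the wrist pictures my jig outline sat about 2 to 3 mm off along the fence. I therefore found the end stop and the closed jaw by contact force, not by position.

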